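# Feed a tip tray past a spring gate

### The arm

A 6-joint arm with a two-finger parallel gripper is mounted at the origin on a cart in front of the work surface, level with it; the furniture and walls round the work are solid. World frame = base frame: x ahead of the robot, y to its left, z up, the work surface at z = 0. Lengths are in mm, angles in degrees, forces in N, time in s.
With the tool pointing down it reaches from about 325 to 900 mm from the base axis. Payload 6.1 kg.
Tool frame: the origin (TCP) lies on the centre line of the jaws, within the pads' length; the fingertips stand bot.tcp_to_tips ahead of it and the grasp point (between the pads) lies 8 mm behind it (bot.tcp_to_tips is the distance from the TCP to the fingertips, in mm); z points along the fingers, y is the line along which they close (so a half turn about z gives the same grasp; the last joint's range is limited). The gripper opens to 85 mm and grips with 20 to 120 N. Pads are 22 mm wide; open, the fingers measure 114 mm over their backs; the gripper's body (76 mm by 85 mm) begins 54 mm behind the grasp point. The pads swing forward as they close: fully open they stand 13 mm farther back than shut.
Start: joints at [-71.282, 12.628, 87.462, -0, 79.91, -7.225], TCP at [273.42, -562.012, 242.3] pointing down, gripper open.
Joint ranges: [-170.65, 170.65], [-52.31, 119.04], [5.05, 147.46], [-71.25, 251.25], [11.57, 151.72], [-153.62, 153.62]. Speed limits (degrees/s): [147.25, 147.25, 172.46, 180, 180, 180].

### API

Orientations are given as a 3x3 rotation matrix whose columns are the frame's x, y, z axes.
In Python, from workcell import sensors, cams, order, bot gives the robot as it stands.
- The arm moves only by the tool apply_moves, never from a script. Its argument "deltas" is a list of rows, each a list of 6 numbers: the shift along the tool's x, y, z each as a share of 500 mm, from -1 to 1, then the turn, a rotation vector about the tool's x, y, z each as a share of pi rad, from -1 to 1. In form: [[tx, ty, tz, wx, wy, wz], ...]. A call has 1 to 12 rows; each row is the pose to reach, as a shift and turn from the pose commanded when the call began, along the tool's axes at that moment, turning the shorter way round; what a row does not reach only later rows make up. A row lasts 1/10 s, in which the tool goes at most 50 mm and 8.59 degrees, less where a joint would pass 70% of its speed; a pose out of reach is approached as far as the arm can. A call with a number of a shift or a turn outside -1 to 1 is refused whole. A call with a gripper value outside its range is refused whole. "gripper" is the closure, from -1 (fully open) to 1 (shut), set as the call begins (left out, the last holds). The fingers move at their own pace and stop on an object; the grip force is fixed at half the most. Time passes only in rows, so rows that repeat a pose let the fingers close. It gives the time, the measured TCP pose, the force, the opening and the grip force at its end, in the units of the state.
- sensors.sense(): the state, without advancing time (a new reading comes with each control period).
- cams.capture(name): name is "scene" or "side" or "wrist"; returns a dict with "img" (480x640x3 uint8, red, green, blue), "K" (3x3 intrinsics, pixels), "eye" and "rotation" of the camera in the world; the wrist camera has in their place "hand_eye" (4x4, takes a point from camera to tool coordinates, whose origin is the TCP and whose axes are the flange's). Camera axes: x right, y down, z forward; pixel columns grow to the right and rows downward; lengths in mm; the calibration is good to about 2 mm. A picture is of the moment at which its call begins: read the wrist's pose just before it. There is no depth.
- order.close_job(): hands the job in; it is judged then, once.
The state is a dict: "time_s": time; "joint_pos": joint angles; "qvel": joint speeds; "effort": joint torques, N m; "ee_pos": TCP position; "tool_rot": TCP orientation; "wrist_force": force on the tool from outside, world axes, zero at the start; "moment": the same for the moment, N m; "opening": opening from 0.0 (shut) to 1.0 (fully open); "grasp_force": force on a finger pad.
Only numpy, scipy, OpenCV 4.12 (cv2) and the standard library are available. Lean on these libraries where they do the work, as an engineer would, in place of code of your own. Each camera call takes 0.05 s, during which the arm holds its last target. There are 200 camera calls.

### The job

The grey tray of pipette tips lies in the feed chute in front of a spring gate: press the long bar beside the chute down with one fingertip and keep it down, so that the gate stays sunk below the chute floor, and meanwhile push the tray along the chute with the other finger until all of it is past the gate. Then take the hand away so that the gate springs up again behind the tray. Do not pinch or lift the tray, do not push it against the raised gate or let the gate come up under it, and leave the small things round the chute where they are.

Things in the scene. Friction and masses are not known exactly. Their poses are not given: they have to be found in the camera images.
- chute: bare sheet-steel feed chute, fixed. Origin on the worktop under the middle of the gate slot; x along the chute the way the tray has to go, y to the press bar's side, z up. Floor 40 mm up (39 past the gate), x = -260 (open end) to +185 mm (end stop), 14 mm slot at x = 0. Walls 5 mm thick, inner faces y = +-43 (+-45 past the gate), tops 58 mm up. Hinge bracket outside the -y wall, to y = -120 mm
- tip_tray: grey open tray full of pipette tips, loose, about 0.1 to 0.2 kg; origin at the centre of its underside; 112 mm along its x (which lies along the chute's x, within 2 degrees), 80 mm along y, 35 mm high. It stands on the chute floor between the walls, its centre 75 to 115 mm before the gate (chute x negative).
- gate (a joint): gate angle (rad) about a hinge along the chute at chute y = -100 mm, 28 mm up. 0: shut, blade standing 10 mm (at y = -43) to 26 mm (at y = +43) above the chute floor; from 0.18: blade wholly below the floor, way free; 0.26: stop, bar fully down. A spring drives it back to 0; holding the bar down takes about 2 to 4 N; blade 6 mm thick, at chute x = 0
- bar_top (a point): middle of the top face of the gate's press bar, at chute x = 0. Bar: flat ribbed steel strip outside the +y wall, 42 mm wide (chute y +58 to +100), chute x -250 to +60 mm, part of the gate; pressed down anywhere along it, it opens the gate, and a fingertip slides along it. Point 90 mm above the worktop (leaning 11 deg) when shut, 56 mm with the way just free, 44 mm at the stop
- petri_dish: bystander: shallow round dish, 92 mm across, 15 mm high, on the worktop; origin at the centre of its underside
- bench_timer: bystander: small white bench timer, 39 x 74 x 59 mm, on the worktop; origin at the centre of its underside
- microtube: bystander: small pale plastic tube with a cap, lying, 13 x 40 x 13 mm, on the worktop on the bar's side of the chute; origin at the centre of its underside

How it is judged (in metres and radians):
On the way, in this order (a step that is already met when the one before it is completed fails the run):
1. a finger holds the bar down and the gate open while the tray is still wholly before the gate (value of joint gate above 0.18 rad and contact force between the fingers and gate above 0.3 N and x of tip_tray in the frame of chute below -0.058 m), for 0.2 s.
2. the tray is half way through the gate with a finger still holding the bar down (value of joint gate above 0.18 rad and contact force between the fingers and gate above 0.3 N and x of tip_tray in the frame of chute between -0.02 and 0.03 m), for 0.05 s.
3. the tray is wholly past the gate with a finger still holding the bar down (value of joint gate above 0.18 rad and contact force between the fingers and gate above 0.3 N and x of tip_tray in the frame of chute above 0.059 m), for 0.05 s.
At the end, for the whole second after the job is handed in: The tray stands at rest flat on the chute floor between the walls, all of it past the gate (its centre at least 59 mm past the gate slot, the end-stop allowing about 129 mm), and the gate is shut again behind it (joint below 0.03) (x of tip_tray in the frame of chute between 0.059 and 0.132 m and y of tip_tray in the frame of chute between -0.008 and 0.008 m and z of tip_tray in the frame of chute between 0.036 and 0.043 m and angle between tip_tray's own z axis and vertical below 0.05 rad and value of joint gate below 0.03 rad and linear speed of tip_tray below 0.01 m/s); the robot touches nothing.
It fails at once if the tray is lifted or tipped (over 8 mm off the chute floor, or 0.15 rad) (z of tip_tray in the frame of chute above 0.048 m or angle between tip_tray's own z axis and vertical above 0.15 rad).
It fails at once if the gate blade presses on the tray (over 1.5 N) (contact force between tip_tray and gate above 1.5 N).
It fails at once if a bystander is moved by more than 15 mm (distance of any of petri_dish, bench_timer, microtube from where it was at the start of the episode above 0.015 m).
It also fails if it takes over 42 s, if anything falls off the work surface, if the arm or the gripper's body presses on something with over 40 N, if the wrist force passes 120 N, or if a joint passes its speed limit or range.

## Working session

There is one attempt and no reset: what is moved stays moved. The work goes in short steps, Python scripts to look and compute and a tool call to move; the robot and the scene stay as the last step left them, time stands still between calls to the robot, and variables do not carry over. Pictures are saved under pics/ and viewed, at most 10 in all, crops included, and the job is handed in when it is done.

Besides the shell and the picture viewer there is one more tool, called after "Emit:" as name([rows], argument=value, ...), one row to a line, values as JSON. apply_moves: Moves the arm, as the interface text tells. Shift numbers are shares of 500 mm and turn numbers shares of pi rad, none past 1 either way. Its arguments: {"type":"object","properties":{"deltas":{"type":"array","items":{"type":"array","items":{"type":"number","minimum":-1,"maximum":1}}},"gripper":{"type":"number"}},"required":["deltas"]}

```bash
mkdir -p pics; cat > h.py <<'E'
import numpy as np, cv2
from workcell import sensors, cams, order, bot
def ray(c,uv):
    d=np.array(c["rotation"])@np.linalg.inv(c["K"])@np.array([uv[0],uv[1],1.]); return np.array(c["eye"],float),d/np.linalg.norm(d)
def onz(c,uv,z):
    e,d=ray(c,uv); return e+d*(z-e[2])/d[2]
def proj(c,p):
    q=np.array(c["K"])@np.array(c["rotation"]).T@(np.array(p,float)-np.array(c["eye"])); return q[:2]/q[2]
E
python3 - <<'E'
from h import *
import pickle
C={n:cams.capture(n) for n in("scene","side")}
pickle.dump(C,open("c.pkl","wb"))
for n,c in C.items():
    cv2.imwrite(f"pics/{n}.png",c["img"][:,:,::-1]); print(n,np.round(c["eye"]),np.round(c["rotation"],3).tolist(),c["K"][0][0])
print(bot.tcp_to_tips, sensors.sense())
E
```

```text
scene [ 51. 781. 750.] [[-0.826, -0.307, 0.472], [-0.562, 0.488, -0.668], [-0.025, -0.817, -0.576]] 592.7785629018815
side [ 599. -773.  387.] [[0.999, 0.025, -0.028], [0.035, -0.345, 0.938], [0.014, -0.938, -0.346]] 442.3480284441222
11.0 {'time_s': 0.1, 'joint_pos': array([-7.12818564e+01,  1.26728121e+01,  8.75210468e+01,  1.32009411e-03,
        7.99110200e+01, -7.22520539e+00]), 'qvel': array([ 0.14320743, -0.00032722, -0.05576949, -0.05631509,  0.00175336,
       -0.02403494]), 'effort': array([ 7.12404908e-04, -4.98241532e+01, -3.90549195e+01, -1.92684333e-04,
        5.63305148e-03, -4.96321695e-05]), 'ee_pos': array([ 273.25129246, -561.49609154,  241.26907301]), 'tool_rot': array([[ 8.99228891e-01,  4.37478093e-01, -5.65941034e-04],
       [ 4.37478386e-01, -8.99227241e-01,  1.74094390e-03],
       [ 2.52715222e-04, -1.81309402e-03, -9.99998324e-01]]), 'wrist_force': array([-0.68274966,  1.04217557,  0.46600312]), 'moment': array([0.00528546, 0.03983806, 0.03639267]), 'grasp_force': 0.0, 'opening': 0.9969223358857329}
```

View pics/scene.png

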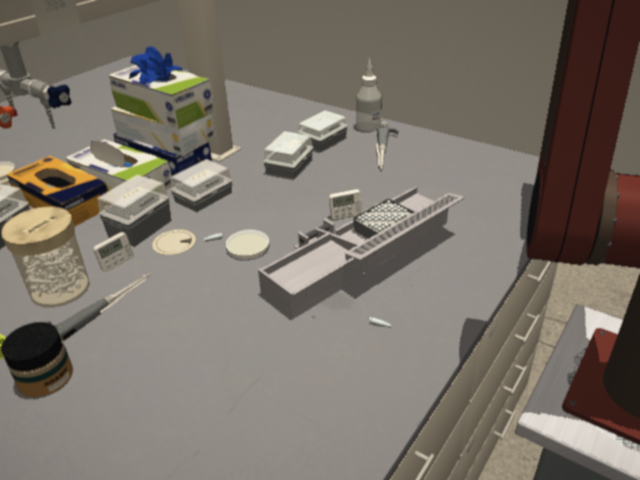

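View pics/side.png

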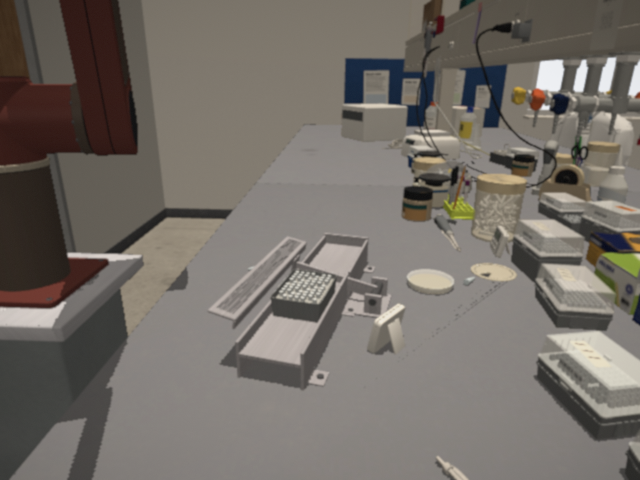

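The scene picture shows the chute from its end stop near (275,290) to its open end near (450,200), with the bar on the robot's side and the microtube at (380,322). The side picture shows the open end near (270,360), the end stop at (345,240), the tray at (305,293), and the timer at (388,328).

```bash
python3 - <<'E'
import pickle,cv2
C=pickle.load(open("c.pkl","rb"))
a=C["scene"]["img"][180:320,250:475,::-1]; cv2.imwrite("pics/a.png",cv2.resize(a,None,fx=3.5,fy=3.5,interpolation=cv2.INTER_CUBIC))
a=C["side"]["img"][228:388,202:402,::-1]; cv2.imwrite("pics/b.png",cv2.resize(a,None,fx=3.7,fy=3.7,interpolation=cv2.INTER_CUBIC))
E
```

```text
(no output)
```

View pics/a.png

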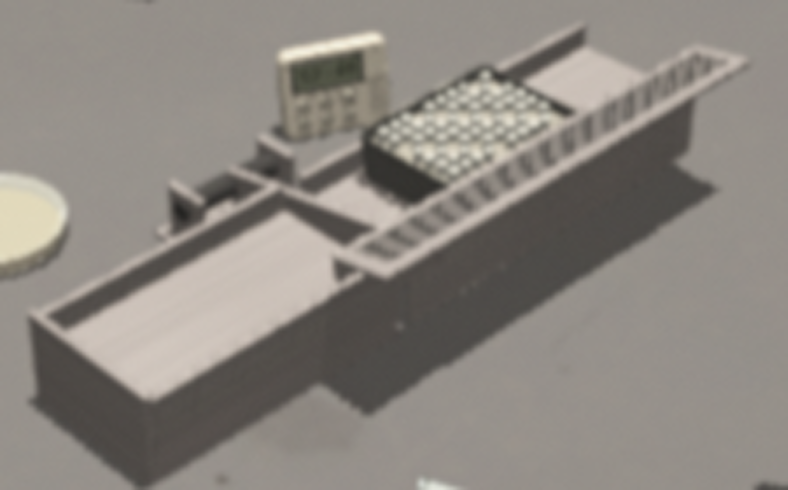

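View pics/b.png

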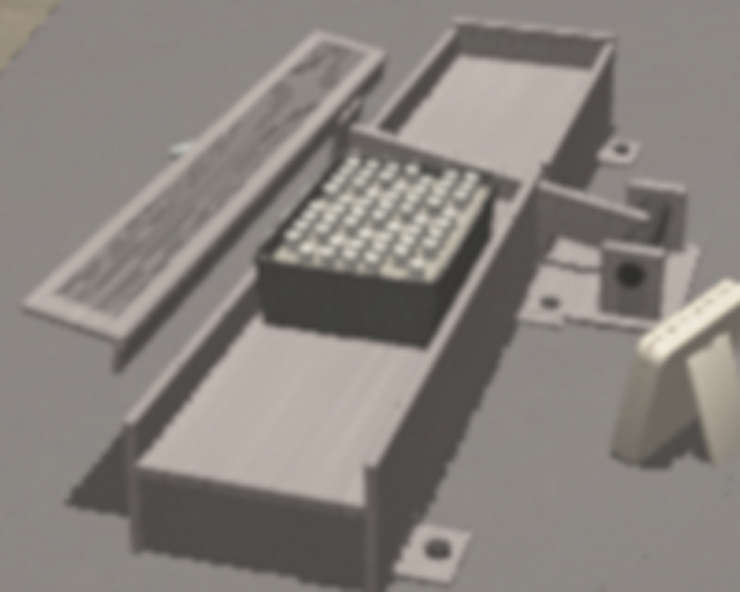

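The crops show clean chute and bar corners, plus the tray's upper rim. I'll cast these onto planes of known height and fit a planar pose.

```bash
cat > fit.py <<'E'
from h import *
import pickle
C=pickle.load(open("c.pkl","rb"))
f={"scene":lambda p:(250+(p[0]+.5)/3.5-.5,180+(p[1]+.5)/3.5-.5),"side":lambda p:(202+(p[0]+.5)/3.7-.5,228+(p[1]+.5)/3.7-.5)}
P=[("scene",(32,315),(190,-50,58)),("scene",(150,402),(190,50,58)),("scene",(145,487),(190,50,0)),("scene",(585,25),(-260,-48,58)),
("scene",(748,62),(-250,100,94)),("scene",(388,275),(60,100,94)),("scene",(335,258),(60,58,86)),
("side",(455,20),(190,50,58)),("side",(615,40),(190,-50,58)),("side",(140,466),(-260,43,40)),("side",(362,507),(-260,-43,40)),("side",(135,550),(-260,48,0)),("side",(370,590),(-260,-48,0)),
("side",(25,305),(-250,100,94)),("side",(120,340),(-250,58,86)),("side",(320,30),(60,100,94)),("side",(385,52),(60,58,86))]
W=np.array([onz(C[n],f[n](p),q[2])[:2] for n,p,q in P]); L=np.array([q[:2] for *_,q in P],float)
wm,lm=W.mean(0),L.mean(0); H=(L-lm).T@(W-wm); U,S,V=np.linalg.svd(H); R=(V.T@np.diag([1,np.linalg.det(V.T@U.T)])@U.T); t=wm-R@lm
print("yaw",np.degrees(np.arctan2(R[1,0],R[0,0])),"t",t)
for (n,p,q),w in zip(P,W): print(n,q,np.round(R.T@(w-t)-q[:2],1))
for n,p,z in [("side",(258,258),75),("side",(430,283),75),("side",(492,185),75),("side",(265,322),40),("side",(425,346),40),("scene",(366,132),75),("scene",(440,188),75),("scene",(487,68),75),("scene",(572,108),75)]:
    print("tray",n,p,np.round(R.T@(onz(C[n],f[n](p),z)[:2]-t),1))
for n,uv in [("scene",(380,322)),("side",(388,345))]: print(np.round(R.T@(onz(C[n],uv,6)[:2]-t)))
E
python3 fit.py
```

```text
yaw 76.51769547515586 t [576.32863232 -33.40542103]
scene (190, -50, 58) [-2.   3.3]
scene (190, 50, 58) [-2.4  2.7]
scene (190, 50, 0) [ 2.5 -0.8]
scene (-260, -48, 58) [3.7 8.3]
scene (-250, 100, 94) [ 6.  -4.4]
scene (60, 100, 94) [-1.  -5.3]
scene (60, 58, 86) [ 1.2 -0.9]
side (190, 50, 58) [2.8 3.8]
side (190, -50, 58) [-2.8  4.2]
side (-260, 43, 40) [-0.7  1.8]
side (-260, -43, 40) [-0.9  3.6]
side (-260, 48, 0) [2.5 2.7]
side (-260, -48, 0) [5.8 8. ]
side (-250, 100, 94) [-3.  -9.4]
side (-250, 58, 86) [-3.1 -4.4]
side (60, 100, 94) [-3.9 -9.4]
side (60, 58, 86) [-4.9 -3.9]
tray side (258, 258) [-161.1   38.6]
tray side (430, 283) [-160.9  -34.3]
tray side (492, 185) [-65.1 -35.1]
tray side (265, 322) [-151.7   40.3]
tray side (425, 346) [-150.9  -29.5]
tray scene (366, 132) [-47.6 -30.5]
tray scene (440, 188) [-37.2  40. ]
tray scene (487, 68) [-151.1  -29.6]
tray scene (572, 108) [-153.8   37. ]
[ 86. 172.]
[-131. -138.]
```

```bash
sed -i 's/,100,94)/,92,94)/g; s/,58,86)/,51,86)/g; s/("side",(370,590),(-260,-48,0)),//' fit.py; python3 fit.py
```

```text
yaw 76.45594570707603 t [573.54173516 -33.14970044]
scene (190, -50, 58) [-1.5  0.7]
scene (190, 50, 58) [-2.   0.1]
scene (190, 50, 0) [ 2.8 -3.4]
scene (-260, -48, 58) [4.1 5.3]
scene (-250, 92, 94) [6.3 0.6]
scene (60, 92, 94) [-0.7  0. ]
scene (60, 51, 86) [1.6 3.4]
side (190, 50, 58) [3.1 1.3]
side (190, -50, 58) [-2.3  1.6]
side (-260, 43, 40) [-0.4 -1.2]
side (-260, -43, 40) [-0.4  0.5]
side (-260, 48, 0) [ 2.9 -0.3]
side (-250, 92, 94) [-2.6 -4.4]
side (-250, 51, 86) [-2.7 -0.4]
side (60, 92, 94) [-3.6 -4.1]
side (60, 51, 86) [-4.5  0.4]
tray side (258, 258) [-160.7   35.6]
tray side (430, 283) [-160.5  -37.3]
tray side (492, 185) [-64.6 -38. ]
tray side (265, 322) [-151.3   37.3]
tray side (425, 346) [-150.5  -32.5]
tray scene (366, 132) [-47.2 -33.3]
tray scene (440, 188) [-36.9  37.2]
tray scene (487, 68) [-150.7  -32.5]
tray scene (572, 108) [-153.4   34.1]
[ 86. 169.]
[-131. -140.]
```

Origin is about (574, -33) with yaw 76.5°, and the fit residuals are a few mm. The tray centre is near x = -100, which fits the given range. I'll hold the bar with one finger at chute y≈72 and push with the other at y≈-3, using about a 60 mm opening centred at y=35.

```bash
cat >> h.py <<'E'
from scipy.spatial.transform import Rotation as Ro
a=np.radians(76.5); T=np.array([573.8,-33.2]); RC=np.array([[np.cos(a),-np.sin(a)],[np.sin(a),np.cos(a)]])
GOAL=np.array([[-np.cos(a),np.sin(a),0],[-np.sin(a),-np.cos(a),0],[0,0,1]]).T  # placeholder
yt=np.array([np.sin(a),-np.cos(a),0]); zt=np.array([0,0,-1.]); GOAL=np.c_[np.cross(yt,zt),yt,zt]
def inch(p): return np.r_[RC.T@(np.array(p)[:2]-T),p[2]]
def st():
    s=sensors.sense(); print("t",s["time_s"],"chute",np.round(inch(s["ee_pos"]),1),"F",np.round(s["wrist_force"],1),"open",round(s["opening"],3),"tips",bot.tcp_to_tips); return s
def delta(x,y,z):
    s=st(); R=s["tool_rot"]; w=np.r_[RC@[x,y]+T,z]
    d=R.T@(w-s["ee_pos"])/500; r=Ro.from_matrix(R.T@GOAL).as_rotvec()/np.pi
    print(np.round(d,4),np.round(r,4),"world",np.round(w))
E
python3 -c "
from h import *
delta(-195,35,170)"
```

```text
t 0.1 chute [-583.9  168.9  241.3] F [-0.7  1.   0.5] open 0.997 tips 11.0
[ 0.7009 -0.4302  0.1435] [-0.0005 -0.0003 -0.2809] world [ 494. -215.  170.]
```

Emit:
apply_moves([
  [0.701,-0.43,0.1426,0,0,-0.281],
  [0.701,-0.43,0.1426,0,0,-0.281],
  [0.701,-0.43,0.1426,0,0,-0.281],
  [0.701,-0.43,0.1426,0,0,-0.281],
  [0.701,-0.43,0.1426,0,0,-0.281],
  [0.701,-0.43,0.1426,0,0,-0.281],
  [0.701,-0.43,0.1426,0,0,-0.281],
  [0.701,-0.43,0.1426,0,0,-0.281],
  [0.701,-0.43,0.1426,0,0,-0.281],
  [0.701,-0.43,0.1426,0,0,-0.281],
  [0.701,-0.43,0.1426,0,0,-0.281],
  [0.701,-0.43,0.1426,0,0,-0.281],
], gripper=-0.41)

```text
time_s: 1.3
ee_pos: [494.1, -216.4, 171.1]
tool_rot: [[0.234, 0.972, -0.0], [0.972, -0.234, -0.0], [-0.0, -0.0, -1.0]]
wrist_force: [-0.1, -0.2, 1.2]
opening: 0.705
grasp_force: 0.0
```

```bash
python3 - <<'E'
from h import *
delta(-195,35,125)
c=cams.capture("side"); a=c["img"][130:380,180:430,::-1]; cv2.imwrite("pics/c.png",cv2.resize(a,(600,600),interpolation=cv2.INTER_CUBIC))
E
```

```text
t 1.3 chute [-196.7   34.7  171.1] F [-0.1 -0.2  1.2] open 0.705 tips 11.0
[ 0.0035 -0.0005  0.0922] [-0.      0.0002 -0.0002] world [ 494. -215.  125.]
```

View pics/c.png

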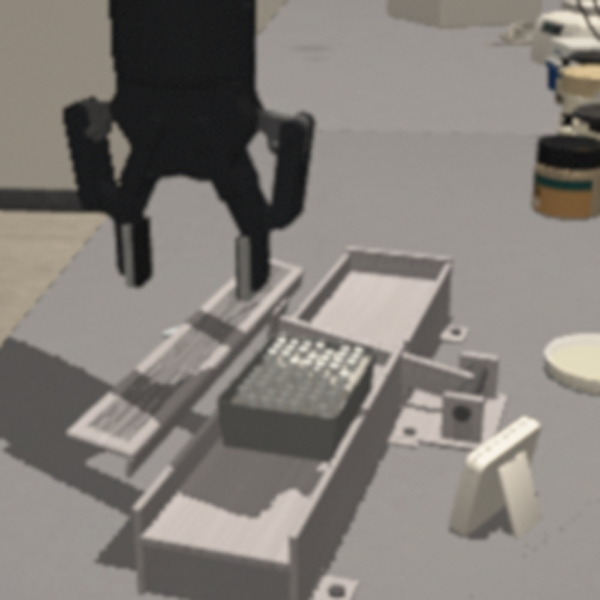

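The fingers are open above the area behind the tray, with the tips near (235,247) and (285,252) in the full image. I'll check them against the chute y-positions I expect.

```bash
python3 - <<'E'
from h import *
import pickle
c=pickle.load(open("c.pkl","rb"))["side"]
n=np.r_[RC[:,0],0]
for uv in [(231.5,248),(242.5,248),(280.5,252.5),(291,251.5)]:
    e,d=ray(c,uv); p0=np.r_[RC@[-200,35]+T,0]; p=e+d*((p0-e)@n)/(d@n); print(uv,np.round(inch(p),1))
E
```

```text
(231.5, 248) [-200.    76.2  164.6]
(242.5, 248) [-200.    59.6  166.5]
(280.5, 252.5) [-200.     4.3  166.6]
(291, 251.5) [-200.   -10.6  169.8]
```

Emit:
apply_moves([
  [0.003,-0.0065,0.122,0,0,0],
  [0.003,-0.0065,0.122,0,0,0],
  [0.003,-0.0065,0.122,0,0,0],
  [0.003,-0.0065,0.122,0,0,0],
])

```text
time_s: 1.75
ee_pos: [492.0, -214.0, 111.0]
tool_rot: [[0.234, 0.972, 0.001], [0.972, -0.234, -0.0], [-0.0, 0.001, -1.0]]
wrist_force: [1.0, 0.1, 0.3]
opening: 0.708
grasp_force: 0.0
```

Emit:
apply_moves([
  [0,0,0.01,0,0,0],
  [0,0,0.02,0,0,0],
  [0,0,0.03,0,0,0],
  [0,0,0.04,0,0,0],
  [0,0,0.05,0,0,0],
  [0,0,0.06,0,0,0],
  [0,0,0.06,0,0,0],
])

```text
time_s: 2.45
ee_pos: [491.5, -213.0, 79.2]
tool_rot: [[0.233, 0.972, -0.001], [0.972, -0.233, 0.0], [0.0, -0.001, -1.0]]
wrist_force: [-2.3, -0.8, 1.9]
opening: 0.705
grasp_force: 1.2
```

```bash
python3 - <<'E'
from h import *
st()
c=cams.capture("side"); a=c["img"][180:380,180:430,::-1]; cv2.imwrite("pics/d.png",cv2.resize(a,(750,600),interpolation=cv2.INTER_CUBIC))
E
```

```text
t 2.45 chute [-194.    38.1   79.2] F [-2.3 -0.8  1.9] open 0.705 tips 11.0
```

View pics/d.png

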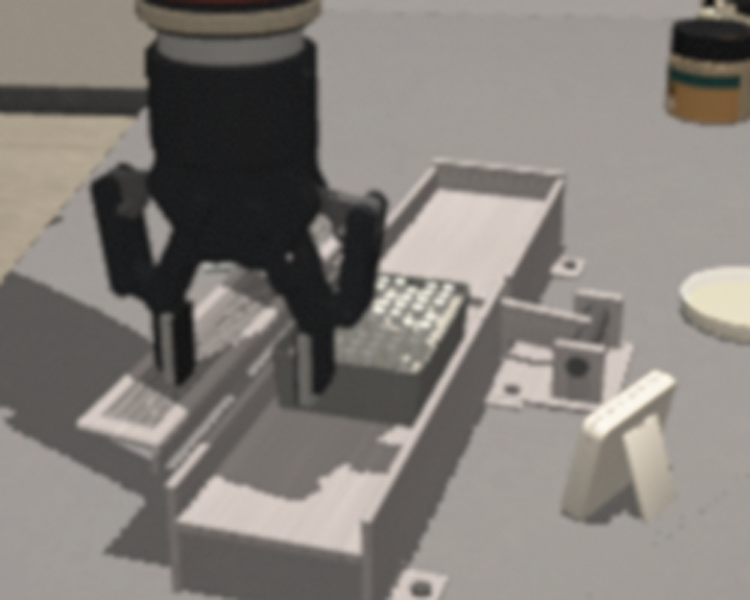

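The left finger sits on the bar, which has come part way down, and the right finger stands behind the tray inside the chute. I'll keep going down.

Emit:
apply_moves([
  [0,0,0.01,0,0,0],
  [0,0,0.02,0,0,0],
  [0,0,0.03,0,0,0],
  [0,0,0.04,0,0,0],
  [0,0,0.048,0,0,0],
  [0,0,0.048,0,0,0],
  [0,0,0.048,0,0,0],
])

```text
time_s: 3.2
ee_pos: [491.5, -213.0, 55.8]
tool_rot: [[0.233, 0.972, -0.001], [0.972, -0.233, 0.0], [0.0, -0.001, -1.0]]
wrist_force: [-2.0, 0.6, 4.2]
opening: 0.701
grasp_force: 1.8
```

Emit:
apply_moves([
  [0,0,0.004,0,0,0],
  [0,0,0.004,0,0,0],
  [0,0,0.004,0,0,0],
])

```text
time_s: 3.5
ee_pos: [491.9, -213.2, 54.1]
tool_rot: [[0.233, 0.972, 0.0], [0.972, -0.233, -0.0], [-0.0, 0.0, -1.0]]
wrist_force: [-2.0, 1.6, 2.8]
opening: 0.703
grasp_force: 1.8
```

```bash
python3 - <<'E'
from h import *
st()
for n in("side","scene"):
  c=cams.capture(n); a=c["img"][210:380,190:420,::-1] if n=="side" else c["img"][150:320,250:480,::-1]; cv2.imwrite(f"pics/e_{n}.png",cv2.resize(a,(790,584),interpolation=cv2.INTER_CUBIC))
E
```

```text
t 3.5 chute [-194.1   37.6   54.1] F [-2.   1.6  2.8] open 0.703 tips 11.0
```

View pics/e_side.png

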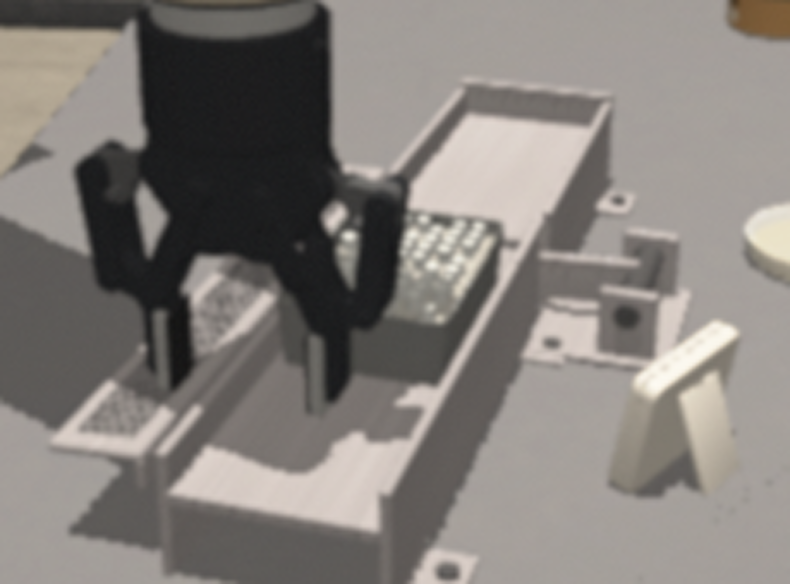

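View pics/e_scene.png

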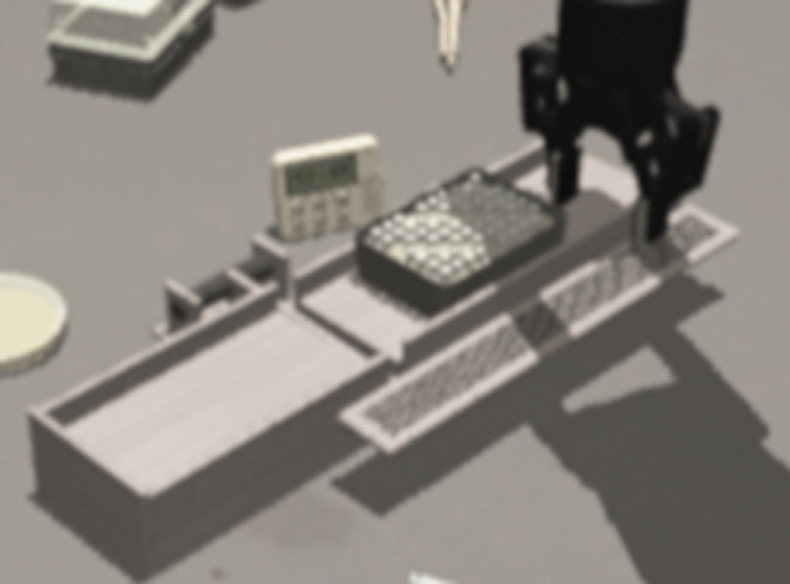

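The gate slot is now dark and the blade looks sunk. I'll measure the bar's edge height, then feel for the stop.

```bash
python3 - <<'E'
from h import *
import pickle
c=pickle.load(open("c.pkl","rb"))["scene"]; n=np.r_[RC[:,0],0]
for p,k in [((388,452),3.435),((340,415),3.435)]:
    e,d=ray(c,(250+p[0]/k,150+p[1]/k)); p0=np.r_[RC@[60,0]+T,0]; print(np.round(inch(e+d*((p0-e)@n)/(d@n)),1))
E
```

```text
[60.  99.9 43.9]
[60.  62.5 48. ]
```

Emit:
apply_moves([
  [0,0,0.004,0,0,0],
  [0,0,0.004,0,0,0],
  [0,0,0.004,0,0,0],
])

```text
time_s: 3.9
ee_pos: [491.8, -213.2, 52.0]
tool_rot: [[0.233, 0.972, 0.0], [0.972, -0.233, -0.0], [-0.0, 0.0, -1.0]]
wrist_force: [-1.3, -0.1, 3.5]
opening: 0.706
grasp_force: 1.9
```

Emit:
apply_moves([
  [0,0,0.004,0,0,0],
  [0,0,0.004,0,0,0],
  [0,0,0.004,0,0,0],
])

```text
time_s: 4.2
ee_pos: [491.8, -213.2, 50.3]
tool_rot: [[0.233, 0.972, -0.0], [0.972, -0.233, -0.0], [-0.0, -0.0, -1.0]]
wrist_force: [-2.8, 1.1, 7.1]
opening: 0.706
grasp_force: 3.7
```

The stop is felt at TCP z≈51. I'll back off 1 mm and start pushing.

Emit:
apply_moves([
  [0.01,0,-0.002,0,0,0],
  [0.02,0,-0.002,0,0,0],
  [0.03,0,-0.002,0,0,0],
  [0.042,0,-0.002,0,0,0],
  [0.054,0,-0.002,0,0,0],
  [0.066,0,-0.002,0,0,0],
  [0.08,0,-0.002,0,0,0],
  [0.094,0,-0.002,0,0,0],
  [0.108,0,-0.002,0,0,0],
  [0.122,0,-0.002,0,0,0],
  [0.13,0,-0.002,0,0,0],
  [0.13,0,-0.002,0,0,0],
])

```text
time_s: 5.4
ee_pos: [507.0, -148.9, 50.9]
tool_rot: [[0.233, 0.973, 0.0], [0.973, -0.233, 0.001], [0.001, -0.0, -1.0]]
wrist_force: [0.9, 1.0, 3.2]
opening: 0.706
grasp_force: 1.8
```

```bash
python3 - <<'E'
from h import *
st()
for n in("scene",):
  c=cams.capture(n); a=c["img"][150:320,250:480,::-1]; cv2.imwrite(f"pics/f.png",cv2.resize(a,(790,584),interpolation=cv2.INTER_CUBIC))
E
```

```text
t 5.4 chute [-128.    37.9   50.9] F [0.9 1.  3.2] open 0.706 tips 11.0
```

View pics/f.png

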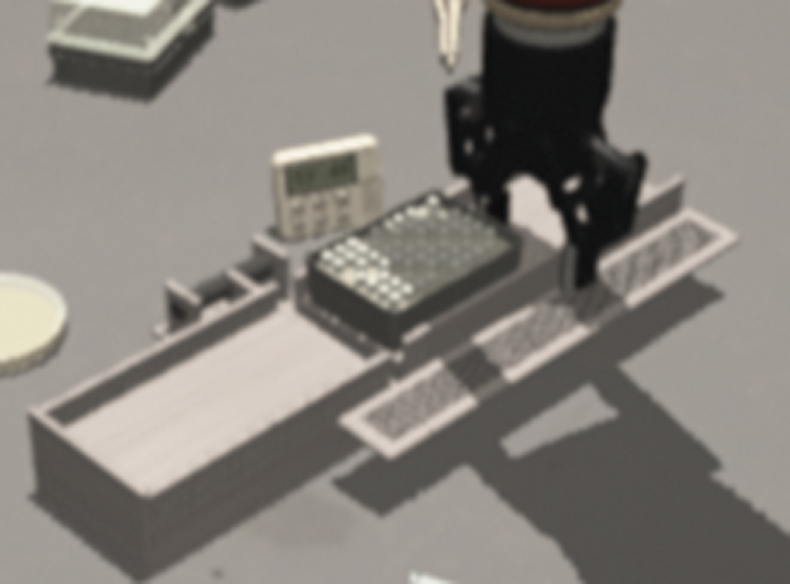

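The tray has moved up to the lowered gate and sits straight in the chute. I'll continue.

Emit:
apply_moves([
  [0.012,0,0,0,0,0],
  [0.026,0,0,0,0,0],
  [0.04,0,0,0,0,0],
  [0.054,0,0,0,0,0],
  [0.068,0,0,0,0,0],
  [0.082,0,0,0,0,0],
  [0.096,0,0,0,0,0],
  [0.11,0,0,0,0,0],
  [0.124,0,0,0,0,0],
  [0.138,0,0,0,0,0],
  [0.15,0,0,0,0,0],
  [0.15,0,0,0,0,0],
])

```text
time_s: 6.65
ee_pos: [524.5, -75.7, 50.9]
tool_rot: [[0.233, 0.973, 0.0], [0.973, -0.233, 0.001], [0.001, -0.0, -1.0]]
wrist_force: [-0.2, 1.6, 3.2]
opening: 0.706
grasp_force: 1.8
```

Emit:
apply_moves([
  [0.012,0,0,0,0,0],
  [0.026,0,0,0,0,0],
  [0.04,0,0,0,0,0],
  [0.054,0,0,0,0,0],
  [0.068,0,0,0,0,0],
  [0.082,0,0,0,0,0],
  [0.096,0,0,0,0,0],
  [0.11,0,0,0,0,0],
  [0.124,0,0,0,0,0],
  [0.138,0,0,0,0,0],
  [0.148,0,0,0,0,0],
  [0.154,0,0,0,0,0],
])

```text
time_s: 7.85
ee_pos: [542.4, -1.6, 51.0]
tool_rot: [[0.233, 0.973, -0.0], [0.973, -0.233, 0.0], [0.0, -0.0, -1.0]]
wrist_force: [-0.2, -2.3, 3.0]
opening: 0.706
grasp_force: 2.1
```

Emit:
apply_moves([
  [0,0,0,0,0,0],
  [0,0,0,0,0,0],
])

```text
time_s: 8.05
ee_pos: [542.4, -1.4, 51.0]
tool_rot: [[0.233, 0.972, 0.0], [0.972, -0.233, 0.001], [0.001, -0.0, -1.0]]
wrist_force: [-0.4, 1.6, 4.2]
opening: 0.706
grasp_force: 1.8
```

```bash
python3 - <<'E'
from h import *
st()
c=cams.capture("scene"); a=c["img"][150:320,250:480,::-1]; cv2.imwrite(f"pics/g.png",cv2.resize(a,(790,584),interpolation=cv2.INTER_CUBIC))
E
```

```text
t 8.05 chute [23.6 37.9 51. ] F [-0.4  1.6  4.2] open 0.706 tips 11.0
```

View pics/g.png

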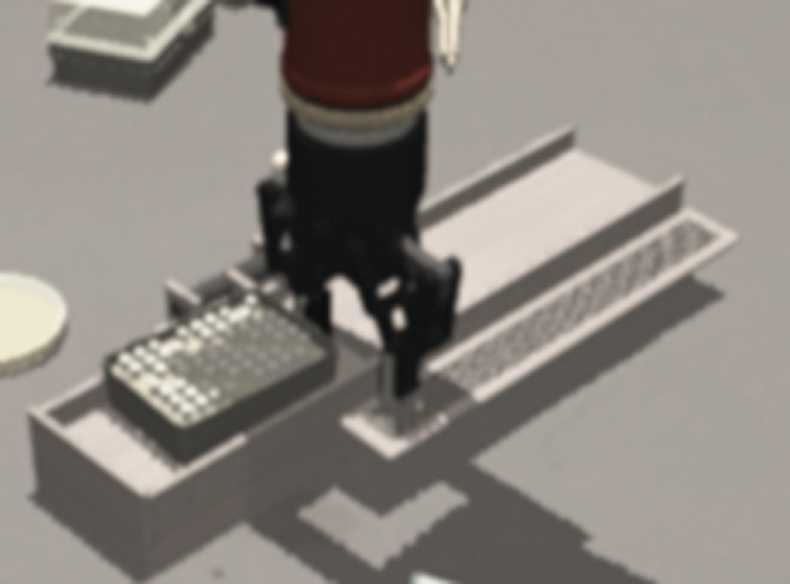

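The tray is past the gate, a little short of the end stop. I'll back off slightly and lift straight up.

Emit:
apply_moves([
  [-0.005,0,0,0,0,0],
  [-0.005,0,0,0,0,0],
  [-0.005,0,-0.02,0,0,0],
  [-0.005,0,-0.04,0,0,0],
  [-0.005,0,-0.06,0,0,0],
  [-0.005,0,-0.08,0,0,0],
  [-0.005,0,-0.1,0,0,0],
  [-0.005,0,-0.14,0,0,0],
  [-0.005,0,-0.2,0,0,0],
  [-0.005,0,-0.26,0,0,0],
  [-0.005,0,-0.32,0,0,0],
  [-0.005,0,-0.36,0,0,0],
])

```text
time_s: 9.3
ee_pos: [541.8, -4.5, 233.6]
tool_rot: [[0.233, 0.972, 0.001], [0.972, -0.233, -0.0], [0.0, 0.001, -1.0]]
wrist_force: [0.9, -0.8, 0.2]
opening: 0.705
grasp_force: 0.0
```

Emit:
apply_moves([
  [-0.2,0,0,0,0,0],
  [-0.4,0,0,0,0,0],
  [-0.4,0,0,0,0,0],
  [-0.4,0,0,0,0,0],
  [-0.4,0,0,0,0,0],
  [-0.4,0,0,0,0,0],
  [-0.4,0,0,0,0,0],
])

```text
time_s: 10.0
ee_pos: [494.9, -198.1, 230.9]
tool_rot: [[0.233, 0.973, -0.001], [0.973, -0.233, 0.001], [0.001, -0.001, -1.0]]
wrist_force: [-0.3, 0.0, 0.3]
opening: 0.702
grasp_force: 0.0
```

```bash
python3 - <<'E'
from h import *
import pickle
st()
O=pickle.load(open("c.pkl","rb"))
for n in("scene","side"):
    c=cams.capture(n); cv2.imwrite(f"pics/z_{n}.png",c["img"][:,:,::-1])
    g=lambda i:cv2.cvtColor(i,cv2.COLOR_RGB2GRAY).astype(int)
    q=np.array([proj(c,np.r_[RC@[x,y]+T,z]) for x in(-260,190) for y in(-120,110) for z in(0,94)])
    lo,hi=q.min(0).astype(int)-20,q.max(0).astype(int)+20
    D=(abs(g(c["img"])-g(O[n]["img"]))>35).astype(np.uint8); D[:lo[1]]=0;D[hi[1]:]=0;D[:,:lo[0]]=0;D[:,hi[0]:]=0
    k,_,s,ce=cv2.connectedComponentsWithStats(D)
    print(n,"changed:",[(s[i].tolist()) for i in range(1,k) if s[i,4]>15])
    # dark tray mask
    m=np.zeros((480,640),np.uint8)
    hull=cv2.convexHull(np.array([proj(c,np.r_[RC@[x,y]+T,z]) for x in(5,180) for y in(-42,42) for z in(45,75)],np.float32)).astype(int)
    cv2.fillConvexPoly(m,hull,1); t=((g(c["img"])<75)&(m>0)).astype(np.uint8)
    k,_,s,ce=cv2.connectedComponentsWithStats(t); print(" dark",[s[i].tolist() for i in range(1,k) if s[i,4]>20])
    for x in(59,90,132): print("  exp tray box",x,np.round([proj(c,np.r_[RC@[x+dx,dy]+T,75]) for dx in(-56,56) for dy in(-40,40)]).tolist())
E
```

```text
t 10.0 chute [-178.8   38.2  230.9] F [-0.3  0.   0.3] open 0.702 tips 11.0
scene changed: [[436, 140, 12, 9, 86], [351, 199, 91, 42, 1270], [353, 216, 6, 7, 25], [279, 234, 68, 53, 1187], [329, 240, 18, 13, 71], [320, 245, 12, 5, 20], [392, 249, 102, 104, 3714], [280, 253, 4, 8, 25], [294, 263, 8, 7, 16]]
 dark [[309, 233, 11, 6, 24], [281, 255, 65, 30, 529]]
  exp tray box 59 [[334.0, 226.0], [362.0, 242.0], [291.0, 248.0], [319.0, 267.0]]
  exp tray box 90 [[323.0, 232.0], [351.0, 249.0], [279.0, 255.0], [306.0, 274.0]]
  exp tray box 132 [[307.0, 240.0], [334.0, 258.0], [261.0, 265.0], [288.0, 284.0]]
side changed: [[236, 195, 9, 9, 72], [280, 195, 14, 13, 144], [309, 235, 52, 39, 987], [263, 255, 22, 14, 137], [271, 269, 62, 31, 607], [170, 271, 74, 65, 1815], [304, 272, 22, 8, 70], [234, 277, 40, 21, 349], [273, 281, 63, 40, 909], [318, 287, 8, 10, 25], [314, 288, 4, 7, 17], [305, 296, 17, 8, 66], [258, 298, 13, 18, 96], [262, 314, 54, 22, 630]]
 dark [[310, 245, 51, 27, 471]]
  exp tray box 59 [[345.0, 263.0], [303.0, 257.0], [358.0, 242.0], [320.0, 238.0]]
  exp tray box 90 [[349.0, 256.0], [308.0, 251.0], [361.0, 237.0], [324.0, 233.0]]
  exp tray box 132 [[354.0, 248.0], [314.0, 244.0], [364.0, 231.0], [329.0, 227.0]]
```

```bash
python3 -c "
from h import *
print(order.close_job())"
```

```text
the job is handed in; nothing more can be done
None
```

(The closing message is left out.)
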